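Invert the bottle on the drying peg and hold the spring air valve open

ROBOT

A 6-joint arm with a two-finger parallel gripper is mounted at the origin on a cart in front of the work surface, level with it; the furniture and walls round the work are solid. World frame = base frame: x ahead of the robot, y to its left, z up, the work surface at z = 0. Lengths are in m, angles in rad, forces in N, time in s.
With the tool pointing down it reaches from about 0.35 to 0.85 m from the base axis. Payload 8.1 kg.
Tool frame: the origin (TCP) lies between the finger pads; the fingertips stand arm.tip_extent ahead of it and the grasp point (between the pads) is the TCP (arm.tip_extent is the distance from the TCP to the fingertips, in m); z points along the fingers, y is the line along which they close (so a half turn about z gives the same grasp; the last joint's range is limited). The gripper opens to 93 mm and grips with 3 to 60 N. Pads are 15 mm wide; open, the fingers measure 128 mm over their backs; the gripper's body (75 mm by 188 mm) begins 65 mm behind the grasp point.
Start: joints at [1.134, 0.13, 1.488, -0, 1.523, -0.085], TCP at [0.207, 0.563, 0.238] pointing down, gripper open.
Joint ranges: [-2.96, 2.96], [-0.89, 2.26], [0.02, 2.5], [-1.34, 4.48], [0, 2.73], [-2.66, 2.66]. Speed limits (rad/s): [2.39, 2.39, 2.79, 3.14, 3.14, 3.14].

INTERFACE

Orientations are given as a unit quaternion [x, y, z, w].
In Python, from station import telemetry, capture, camera_model, ticket, arm gives the robot as it stands.
- The arm moves only by the tool play_rows, never from a script. Its argument "steps" is text: rows parted by semicolons, each of 7 numbers parted by spaces: the shift along the tool's x, y, z in units of 40 mm (1.0 is 40 mm), then the turn, a rotation vector about the tool's x, y, z in units of 0.08 rad (1.0 is 0.08 rad), then the opening, from -1 (shut) to 1 (fully open). A call has exactly 5 rows; each row shifts and turns the commanded pose from where the row before left it, along the tool's axes as they then stand; what a row does not reach is not made up. A row lasts 1/12 s, in which the tool goes at most 41.7 mm and 7.16 degrees, less where a joint would pass 70% of its speed; a pose out of reach is approached as far as the arm can. A call with a number of a shift or a turn outside -1 to 1 is refused whole. A call with a gripper value outside its range is refused whole. The fingers move at their own pace and stop on an object; the grip force is fixed at half the most. Time passes only in rows, so rows that do not move let the fingers close, or fill a call up. It gives the time, the measured TCP pose, the force, the opening and the grip force at its end, in the units of the state.
- telemetry.observe(): the state, without advancing time (a new reading comes with each control period).
- capture(name): name is "scene" or "top" or "wrist"; returns the picture (384x512x3 uint8, blue, green, red); there is no depth.
- camera_model(name): a dict with "fx", "fy", "cx", "cy" (pixels), "R" (3x3) and "t" (3): a world point X has camera coordinates R X + t. Camera axes: x right, y down, z forward; pixel columns grow to the right and rows downward; lengths in m; the calibration is good to about 2 mm. A picture is of the moment at which its call begins: read the wrist's pose just before it. camera_model takes no time and is no camera call; for the wrist camera it gives the pose at the moment of the call.
- ticket.job_done(): hands the job in; it is judged then, once.
The state is a dict: "clock": time; "joints": joint angles; "qvel": joint speeds; "tau": joint torques, N m; "eef_pos": TCP position; "eef_rot": TCP orientation; "contact_force": force on the tool from outside, world axes, zero at the start; "ft_torque": the same for the moment, N m; "opening": finger opening in m; "grasp_force": force on a finger pad.
Only numpy, scipy, OpenCV 4.12 (cv2) and the standard library are available. Lean on these libraries where they do the work, as an engineer would, in place of code of your own. Each camera call takes 0.05 s, during which the arm holds its last target. There are 200 camera calls.

TASK

The rinsed white bottle is draining in the sloping wire cradle. Put it upside down over the drying peg of the air-drying station so that its rim sits flat on the seat round the peg, and let go of it; only then swing the station's spring-loaded valve arm, which has an upright black handle, all the way to its end stop, and finish while still holding it there against the spring. Leave the timer, the jar and the dish just behind the work where they stand.

Things in the scene. Friction and masses are not known exactly. Their poses are not given: they have to be found in the camera images.
- vessel: white straight-sided round plastic bottle, open at one end: 40 mm outside diameter, 110 mm long, 32 mm bore, 105 mm deep, about 70 g. Origin: centre of the outside of the closed end; its z axis runs along the bottle to the open mouth. At the start it lies in the cradle with its mouth down the slope.
- vessel_rim (a point): centre of the bottle's open mouth, in the plane of the rim (110 mm from the bottle's origin along its z)
- cradle: fixed steel wire draining cradle on a 130 x 85 x 6 mm plate. Two 6 mm wires, 28 mm wide over all, carry the bottle from below at a slope of 40 degrees, falling towards the cradle's own -x, and turn up at the low end to stop the rim; the bottle's sides are free. Origin: centre of the plate's underside; z up. Lift the bottle straight up to clear the stops.
- station: fixed air-drying station: grey base plate 130 x 230 x 15 mm with the drying peg near one end (y = +70 mm in its own frame) and the valve block with the spring arm near the other (y = -40 mm). Origin: centre of the underside; z up.
- peg_seat (a point): centre of the flat aluminium seat, at the foot of the drying peg, 30 mm above the work surface. The seat's flat top is 60 mm across. The peg is upright, 21 mm thick and 85 mm tall, its top 18 mm tapering to 10 mm across.
- peg_tip (a point): top of the drying peg, 115 mm above the work surface
- valve_arm (a joint): angle of the valve arm about its upright pivot, rad: 0 at rest, growing anticlockwise seen from above (roughly away from the robot), end stop at 1.134. A spring returns it to 0: about 2 N at the handle at rest, 7 N at the stop.
- valve_pivot (a point): on the upright axis of the valve arm's pivot, 75 mm above the work surface
- valve_grip (a point): middle of the gripping part of the upright round black handle at the end of the valve arm, 85 mm from the pivot axis and 105 mm above the work surface. The handle is 18 mm in diameter, 43 mm tall, its top 122 mm above the work surface; it does not turn on the arm. The flat steel arm under it has its top 79 mm above the work surface.
- timer: bystander: small digital bench timer, 39 x 74 x 59 mm, origin under its centre
- agar_jar: bystander: jar with black lid, 86 mm across, 88 mm tall, origin under its centre
- dish: bystander: petri dish, 92 mm across, 15 mm tall, origin under its centre
Mind the look-alikes: they are no part of the job. Leave any brown, pink or purple look-alike of the vessel alone.

How it is judged:
On the way, in this order (a step that is already met when the one before it is completed fails the run):
1. the bottle sits upside down on the drying peg, rim on the seat, let go, with the valve arm still at rest (horizontal distance between vessel_rim and peg_seat below 0.009 m and z of vessel_rim in the frame of peg_seat between -0.004 and 0.004 m and angle between vessel's own z axis and vertical above 3.04 rad and contact force between the fingers and vessel below 0.2 N and linear speed of vessel below 0.03 m/s and value of joint valve_arm below 0.2 rad), for 0.3 s.
2. the valve arm is held at its end stop while the bottle stays on the peg (horizontal distance between vessel_rim and peg_seat below 0.009 m and z of vessel_rim in the frame of peg_seat between -0.004 and 0.004 m and angle between vessel's own z axis and vertical above 3.04 rad and contact force between the fingers and vessel below 0.2 N and linear speed of vessel below 0.03 m/s and value of joint valve_arm above 1.06 rad and contact force between any of the fingers, the arm and valve_arm above 1 N), for 0.3 s.
At the end, for the whole second after the job is handed in: The bottle stands mouth down over the peg, rim within 4 mm of the seat in height and 9 mm in plan, within about 6 degrees of upright, at rest and not touched by the fingers, and the robot holds the valve arm within 0.07 rad of its end stop (joint above 1.06), touching it with over 1 N (all of step 2); the arm keeps its last pose, push and grip.
It fails at once if the timer is disturbed (moved over 3 cm) (distance of timer from where it was at the start of the episode above 0.03 m).
It fails at once if the jar is disturbed (moved over 3 cm) (distance of agar_jar from where it was at the start of the episode above 0.03 m).
It fails at once if the dish is disturbed (moved over 3 cm) (distance of dish from where it was at the start of the episode above 0.03 m).
It fails at once if the valve arm is swung open before the bottle is on the peg (value of joint valve_arm above 0.6 rad and horizontal distance between vessel_rim and peg_seat above 0.03 m).
It also fails if it takes over 59 s, if anything falls off the work surface, if the arm or the gripper's body presses on something with over 40 N, if the wrist force passes 120 N, or if a joint passes its speed limit or range.

## Working session

There is one attempt and no reset: what is moved stays moved. The work goes in short steps, Python scripts to look and compute and a tool call to move; the robot and the scene stay as the last step left them, time stands still between calls to the robot, and variables do not carry over. Pictures are saved under pics/ and viewed, at most 10 in all, crops included, and the job is handed in when it is done.

Besides the shell and the picture viewer there is one more tool, called after ">>>" as name(argument=value, ...) on one line, values as JSON. play_rows: Moves the arm, as the interface text tells. Shifts and turns lie within -1 to 1; 1 stands for 40 mm of shift or 0.08 rad of turn. Its arguments: {"type":"object","properties":{"steps":{"type":"string"}},"required":["steps"]}

```bash
ls; mkdir -p pics
python3 - <<'E'
from station import telemetry, capture, camera_model, ticket, arm
import cv2,numpy as np
s=telemetry.observe();print({k:np.round(v,3).tolist() for k,v in s.items()}, arm.tip_extent)
for n in ("scene","top"):
    m=camera_model(n);print(n,{k:np.round(v,3).tolist() for k,v in m.items()})
    cv2.imwrite(f"pics/{n}0.png",capture(n))
E
```

```text
pics
{'clock': 0.0, 'joints': [1.134, 0.131, 1.489, 0.0, 1.523, -0.085], 'qvel': [-0.002, -0.0, -0.001, -0.0, -0.001, 0.001], 'tau': [-0.003, -55.981, -49.178, 0.076, 0.035, -0.0], 'eef_pos': [0.207, 0.563, 0.237], 'eef_rot': [0.175, 0.985, -0.001, -0.0], 'contact_force': [0.196, -0.267, 0.479], 'ft_torque': [-0.018, -0.046, 0.006], 'grasp_force': 0.0, 'opening': 0.093} 0.019
scene {'fx': 375.665, 'fy': 375.665, 'cx': 255.329, 'cy': 185.991, 'R': [[0.649, -0.761, 0.021], [-0.407, -0.37, -0.835], [0.643, 0.534, -0.549]], 't': [-0.37, 0.334, 0.858]}
top {'fx': 375.726, 'fy': 375.726, 'cx': 263.817, 'cy': 193.03, 'R': [[-0.002, -1.0, -0.006], [-0.993, 0.003, -0.12], [0.12, 0.006, -0.993]], 't': [0.022, 0.586, 1.061]}
```

View pics/scene0.png

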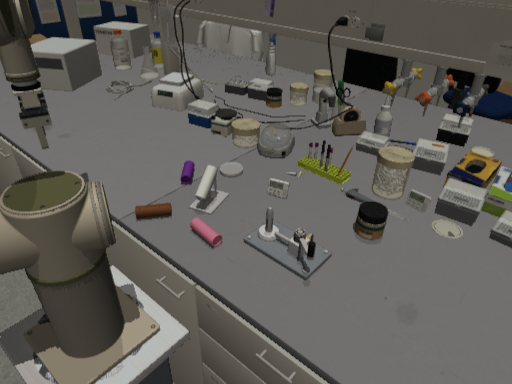

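View pics/top0.png

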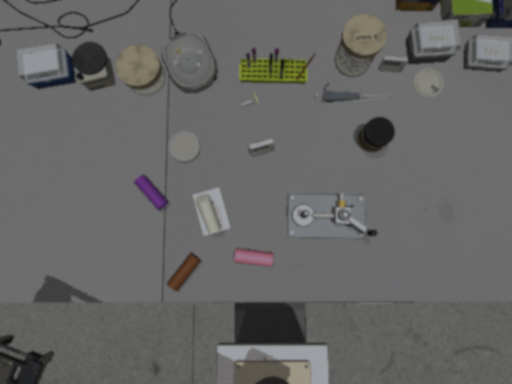

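The overview shows the white bottle in the cradle (top 209,213), peg (303,215), handle (372,233), timer (261,146), jar (377,133) and dish (184,147). Next I'll enlarge the work area.

```bash
cat > h.py <<'E'
import numpy as np
from station import camera_model
def ray(n,u,v,m=None):
    m=m or camera_model(n);R=np.array(m['R']);t=np.array(m['t'])
    return -R.T@t, R.T@np.array([(u-m['cx'])/m['fx'],(v-m['cy'])/m['fy'],1])
def onz(n,u,v,z,m=None):
    c,d=ray(n,u,v,m);return c+d*(z-c[2])/d[2]
def proj(n,X,m=None):
    m=m or camera_model(n);p=np.array(m['R'])@X+np.array(m['t']);return np.array([m['fx']*p[0]/p[2]+m['cx'],m['fy']*p[1]/p[2]+m['cy']])
def tri(obs):
    A=np.zeros((3,3));b=np.zeros(3)
    for n,u,v in obs:
        c,d=ray(n,u,v);d=d/np.linalg.norm(d);P=np.eye(3)-np.outer(d,d);A+=P;b+=P@c
    return np.linalg.solve(A,b)
E
python3 - <<'E'
import cv2,numpy as np
a=cv2.imread('pics/top0.png');b=cv2.imread('pics/scene0.png')
f=lambda i,x,y:cv2.resize(i[y:y+75,x:x+100],(400,300),interpolation=cv2.INTER_CUBIC)
cv2.imwrite('pics/c1.png',np.vstack([np.hstack([f(a,160,170),f(a,283,175)]),np.hstack([f(b,160,150),f(b,240,200)])]))
from h import *
for k,(n,u,v,z) in dict(peg=('top',303,215,.03),timer=('top',261,146,.03),jar=('top',377,133,.088),dish=('top',184,147,.015),pegS=('scene',268,233,.03)).items():print(k,onz(n,u,v,z).round(3))
E
```

```text
peg [ 0.522 -0.093  0.03 ]
timer [0.728 0.029 0.03 ]
jar [ 0.75  -0.3    0.088]
dish [0.729 0.261 0.015]
pegS [ 0.509 -0.101  0.03 ]
```

View pics/c1.png

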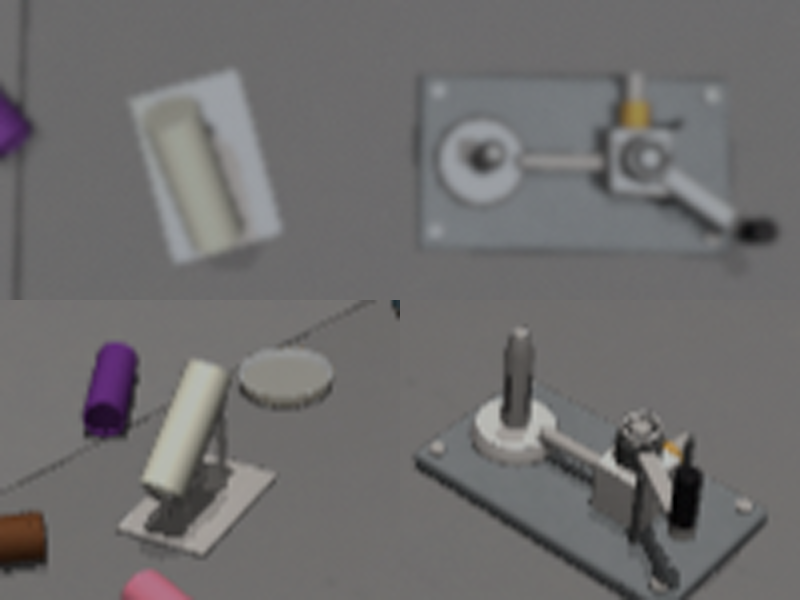

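Run:
```python
from h import *
import cv2
a=cv2.imread('pics/top0.png');b=cv2.imread('pics/scene0.png')
T=lambda x,y:('top',160+x/4-.4,170+y/4-.4)
P=[onz(*T(*p),.006) for p in((130,100),(238,70),(282,232),(178,263))]
P=np.array(P);print('plate',P.round(3).tolist(),'c',P.mean(0).round(4));
ax=(P[0]+P[1]-P[2]-P[3]);print('len',np.linalg.norm(ax)/2,'yaw',np.degrees(np.arctan2(ax[1],ax[0])))
# bottle masks: creamy (R-B difference)
for n,i,(x,y,w,h) in(('top',a,(185,180,50,65)),('scene',b,(190,160,45,45))):
    c=i[y:y+h,x:x+w].astype(int);m=((c[...,2]-c[...,0]>14)&(c[...,2]>120)).astype(np.uint8)
    k,l,st,ce=cv2.connectedComponentsWithStats(m);j=1+st[1:,4].argmax();m=(l==j).astype(np.uint8)
    pts=np.argwhere(m)[:,::-1].astype(np.float32)+[x,y]
    r=cv2.minAreaRect(pts.astype(np.float32));print(n,st[j],r,cv2.boxPoints(r).round(1).tolist())
# station corners
S=lambda x,y:('top',283+(x-400)/4-.4,175+y/4-.4)
Q=np.array([onz(*S(*p),.015) for p in((419,75),(726,75),(727,250),(420,247))]);c=Q.mean(0)
print('station',Q.round(3).tolist(),'c',c.round(4));y=(Q[0]+Q[3]-Q[1]-Q[2]);print('len',np.linalg.norm(y)/2,'yaw',np.degrees(np.arctan2(-y[0],y[1])))
print('seat',onz(*S(480,161),.03).round(4),'tip',onz(*S(491,153),.115).round(4),'grip',onz(*S(770,230),.122).round(4),'pivot',onz(*S(646,158),.08).round(4))
C=lambda x,y:('scene',240+(x-400)/4-.4,200+(y-300)/4-.4)
print('S seat',onz(*C(514,428),.03).round(4),'tip',onz(*C(520,329),.115).round(4),'grip',onz(*C(686,470),.122).round(4))
print('tri tip',tri([S(491,153),C(520,330)]).round(4))
```

```text
plate [[0.585, 0.236, 0.006], [0.608, 0.155, 0.006], [0.487, 0.121, 0.006], [0.464, 0.198, 0.006]] c [0.536  0.1774 0.006 ]
len 0.1266800080509715 yaw 16.55004579878406Traceback (most recent call last):
  File "<stdin>", line 11, in <module>
ValueError: attempt to get argmax of an empty sequence
```

Run:
```python
from h import *
import cv2
a=cv2.imread('pics/top0.png');b=cv2.imread('pics/scene0.png')
print(a[213,205:213].tolist(),a[200,222],b[183,205:209].tolist(),b[205,215])
for n,i,(x,y,w,h) in(('top',a,(185,180,50,65)),('scene',b,(190,160,45,45))):
    c=i[y:y+h,x:x+w].astype(int);m=((c[...,2]-c[...,0]>4)&(c[...,1]-c[...,0]>3)&(c[...,2]>125)).astype(np.uint8)
    k,l,st,ce=cv2.connectedComponentsWithStats(m)
    if k<2: continue
    j=1+st[1:,4].argmax();m=(l==j).astype(np.uint8)
    pts=np.argwhere(m)[:,::-1].astype(np.float32)+np.float32([x,y])
    r=cv2.minAreaRect(pts);print(n,st[j],r,cv2.boxPoints(r).round(1).tolist())
    if n=='top': cv2.imwrite('pics/m.png',m*255)
S=lambda x,y:('top',283+(x-400)/4-.4,175+y/4-.4)
Q=np.array([onz(*S(*p),.015) for p in((419,75),(726,75),(727,250),(420,247))]);c=Q.mean(0)
print('station',Q.round(3).tolist(),'c',c.round(4));y=(Q[0]+Q[3]-Q[1]-Q[2]);print('len',np.linalg.norm(y)/2,'yaw',np.degrees(np.arctan2(-y[0],y[1])))
print('seat',onz(*S(480,161),.03).round(4),'tip',onz(*S(491,153),.115).round(4),'grip',onz(*S(770,230),.122).round(4),'pivot',onz(*S(646,158),.08).round(4))
C=lambda x,y:('scene',240+(x-400)/4-.4,200+(y-300)/4-.4)
print('S seat',onz(*C(514,428),.03).round(4),'tip',onz(*C(520,329),.115).round(4),'grip',onz(*C(686,470),.122).round(4))
print('tri tip',tri([S(491,153),C(520,330)]).round(4))
```

```text
[[144, 155, 154], [148, 158, 155], [149, 159, 155], [148, 159, 156], [147, 157, 155], [141, 152, 152], [136, 146, 146], [128, 138, 138]] [146 144 141] [[177, 186, 183], [169, 184, 182], [158, 173, 176], [146, 160, 162]] [155 159 163]
top [ 11  15  24  39 439] ((207.10000610351562, 213.80003356933594), (39.528465270996094, 12.965337753295898), 71.56504821777344) [[194.6999969482422, 197.10000610351562], [207.0, 193.0], [219.5, 230.5], [207.1999969482422, 234.60000610351562]]
scene [  5   4  21  34 313] ((205.49378967285156, 180.7929229736328), (9.844453811645508, 33.82453918457031), 22.249025344848633) [[194.5, 194.60000610351562], [207.3000030517578, 163.3000030517578], [216.5, 167.0], [203.60000610351562, 198.3000030517578]]
station [[0.587, -0.049, 0.015], [0.587, -0.277, 0.015], [0.458, -0.273, 0.015], [0.46, -0.049, 0.015]] c [ 0.523  -0.1621  0.015 ]
len 0.22612485083483722 yaw -0.42598110166522896
seat [ 0.5224 -0.0922  0.03  ] tip [ 0.5225 -0.0914  0.115 ] grip [ 0.4705 -0.2745  0.122 ] pivot [ 0.5211 -0.2025  0.08  ]
S seat [ 0.514  -0.0975  0.03  ] tip [ 0.5217 -0.0925  0.115 ] grip [ 0.4677 -0.2695  0.122 ]
tri tip [ 0.5227 -0.0917  0.1131]
```

Run:
```python
from h import *
A=tri([('top',201.3,196),('scene',211.6,166)]);B=tri([('top',213.2,232),('scene',199.3,196)]);c=tri([('top',207.5,213.8),('scene',205.5,180.8)])
print(A.round(4),B.round(4),c.round(4),(A-B).round(3),np.linalg.norm(A-B))
d=A-B;print(np.degrees(np.arctan2(d[1],d[0])),np.degrees(np.arcsin(d[2]/np.linalg.norm(d))))
yaw=np.radians(16.5);ex=np.array([np.cos(yaw),np.sin(yaw),0])
P=np.array([.536,.1774,0]);print('centre in cradle', (c-P)@ex, (c-P)@[-ex[1],ex[0],0])
# predicted axis pixels assuming centre c, slope 40
a=ex*np.cos(.698)+np.array([0,0,np.sin(.698)])
for s in(-.055,.055):
  print(s,(c+s*a).round(3),proj('top',c+s*a),proj('scene',c+s*a))
print([a for a in dir(__import__('station').arm) if a[0]!='_'])
```

```text
[0.5668 0.1898 0.1201] [0.4746 0.1618 0.0584] [0.5219 0.1762 0.0883] [0.092 0.028 0.062] 0.11432981351765015
16.87495047749118 32.63779624251792
centre in cradle -0.013824082129626419 0.0028894926633927214
-0.055 [0.482 0.164 0.053] [213.25457722 228.96786517] [199.70374766 196.18181338]
0.055 [0.562 0.188 0.124] [201.06486727 198.06469313] [211.56108289 165.74057533]
['MotionError', 'tip_extent']
```

```bash
cat >> h.py <<'E'
from scipy.spatial.transform import Rotation as Ro
def plan(targets,grip,p=None,q=None):
    """targets: list of (pos,Rotation or None,nrows); prints rows from the measured pose"""
    from station import telemetry
    s=telemetry.observe();p=np.array(s['eef_pos'] if p is None else p,float);R=Ro.from_quat(s['eef_rot'] if q is None else q)
    out=[]
    for P,Q,n in targets:
        Q=R if Q is None else Q;P=np.array(P,float)
        for k in range(n):
            dp=R.inv().apply(P-p)/(n-k);dr=(R.inv()*Q).as_rotvec()/(n-k)
            row=np.r_[np.round(dp/.04,2),np.round(dr/.08,2)]+0.
            if abs(row).max()>1: print('TOO FAST',row)
            p=p+R.apply(row[:3]*.04);R=R*Ro.from_rotvec(row[3:]*.08);out.append(row)
    for i in range(0,len(out),5): print('; '.join(' '.join(f'{v:g}' for v in r)+f' {grip:g}' for r in out[i:i+5]))
    print('end',p.round(4),R.as_quat().round(4))
def tool(yaw_y,pitch=0):
    """tool y horizontal at heading yaw_y; pitch 0 = down, + tilts the tool z towards heading yaw_y-90"""
    y=np.array([np.cos(yaw_y),np.sin(yaw_y),0]);f=np.array([np.sin(yaw_y),-np.cos(yaw_y),0])
    z=np.array([0,0,-np.cos(pitch)])+f*np.sin(pitch);return Ro.from_matrix(np.c_[np.cross(y,z),y,z])
E
python3 - <<'E'
from h import *
plan([((.540,.1815,.22),tool(np.radians(106.6)),15)],1)
E
```

```text
-0.74 -0.41 0.03 0 0 -0.53 1; -0.72 -0.44 0.03 0 0 -0.53 1; -0.7 -0.47 0.03 0 0 -0.54 1; -0.68 -0.5 0.03 0 0 -0.53 1; -0.66 -0.52 0.03 0 0 -0.54 1
-0.64 -0.55 0.03 0 0 -0.53 1; -0.62 -0.58 0.03 0 0 -0.54 1; -0.59 -0.6 0.03 0 0 -0.53 1; -0.56 -0.63 0.03 0 0 -0.54 1; -0.54 -0.65 0.03 0 0 -0.53 1
-0.51 -0.68 0.03 0 0 -0.54 1; -0.48 -0.7 0.02 0 0 -0.53 1; -0.45 -0.71 0.03 -0.01 0 -0.54 1; -0.41 -0.74 0.02 0 -0.01 -0.53 1; -0.38 -0.75 0.02 -0.01 0 -0.54 1
end [0.54   0.1814 0.2202] [-1.444e-01  9.895e-01  1.000e-04 -1.000e-04]
```

>>> play_rows(steps="-0.74 -0.41 0.03 0 0 -0.53 1; -0.72 -0.44 0.03 0 0 -0.53 1; -0.7 -0.47 0.03 0 0 -0.54 1; -0.68 -0.5 0.03 0 0 -0.53 1; -0.66 -0.52 0.03 0 0 -0.54 1")

```text
clock: 0.52
eef_pos: [0.3177, 0.4344, 0.231]
eef_rot: [0.068, 0.998, -0.0, -0.0]
contact_force: [1.0, -0.1, 0.5]
opening: 0.0932
grasp_force: 0.0
```

>>> play_rows(steps="-0.64 -0.55 0.03 0 0 -0.53 1; -0.62 -0.58 0.03 0 0 -0.54 1; -0.59 -0.6 0.03 0 0 -0.53 1; -0.56 -0.63 0.03 0 0 -0.54 1; -0.54 -0.65 0.03 0 0 -0.53 1")

```text
clock: 0.93
eef_pos: [0.4295, 0.3076, 0.2252]
eef_rot: [-0.039, 0.999, -0.0, -0.0]
contact_force: [1.2, 0.8, -0.4]
opening: 0.093
grasp_force: 0.0
```

>>> play_rows(steps="-0.51 -0.68 0.03 0 0 -0.54 1; -0.48 -0.7 0.02 0 0 -0.53 1; -0.45 -0.71 0.03 0 0 -0.54 1; -0.41 -0.74 0.02 0 0 -0.53 1; -0.38 -0.75 0.02 0 0 -0.54 1")

```text
clock: 1.35
eef_pos: [0.5408, 0.1803, 0.2203]
eef_rot: [-0.145, 0.989, -0.0, -0.0]
contact_force: [0.6, 0.7, -0.4]
opening: 0.0931
grasp_force: 0.0
```

Run:
```python
from h import *
from station import *
import cv2
s=telemetry.observe();print(np.round(s['eef_pos'],4),np.round(s['eef_rot'],4),np.round(s['joints'],3))
m=camera_model('wrist');cv2.imwrite('pics/w1.png',capture('wrist'))
c=np.array([.522,.176,.088]);a=np.array([.734,.218,.643])
np.save('w1.npy',m,allow_pickle=True)
for k in(-.055,0,.025,.055):print(k,proj('wrist',c+k*a,m).round(1))
```

```text
[0.5408 0.1803 0.2203] [-1.454e-01  9.894e-01 -0.000e+00 -4.000e-04] [ 0.232  0.059  1.596  0.     1.488 -1.631]
-0.055 [256.5 116.6]
0 [256.5 168.2]
0.025 [256.4 194.3]
0.055 [256.4 228. ]
```

View pics/w1.png

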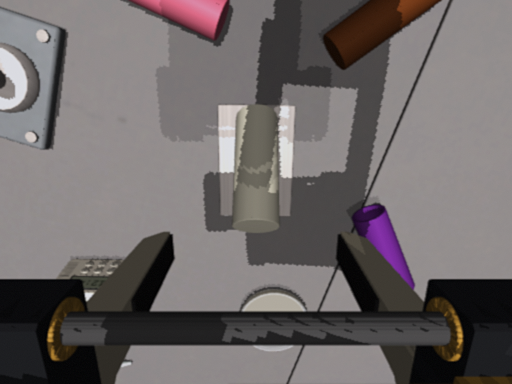

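The wrist view shows the bottle axis running from about (258,106) to the closed end at (256,226). That matches the predicted pixels to within about 2 px across the fingers. I'll descend, grip and lift.

>>> play_rows(steps="0 0.02 0.5 0 0 0 1; 0 0 0.7 0 0 0 1; 0 0 0.7 0 0 0 1; 0 0 0.6 0 0 0 1; 0 0 0.4 0 0 0 1")

```text
clock: 1.82
eef_pos: [0.538, 0.1822, 0.1013]
eef_rot: [-0.144, 0.99, -0.0, -0.002]
contact_force: [-0.1, -0.4, -0.3]
opening: 0.0928
grasp_force: 0.0
```

>>> play_rows(steps="0 0 0 0 0 0 -1; 0 0 0 0 0 0 -1; 0 0 0 0 0 0 -1; 0 0 0 0 0 0 -1; 0 0 0 0 0 0 -1")

```text
clock: 2.23
eef_pos: [0.5411, 0.183, 0.1067]
eef_rot: [-0.144, 0.99, 0.0, 0.001]
contact_force: [-0.7, -0.7, 0.1]
opening: 0.0641
grasp_force: 0.0
```

>>> play_rows(steps="0 0 0 0 0 0 -1; 0 0 0 0 0 0 -1; 0 0 0 0 0 0 -1; 0 0 0 0 0 0 -1; 0 0 0 0 0 0 -1")

```text
clock: 2.65
eef_pos: [0.5405, 0.1814, 0.1055]
eef_rot: [-0.144, 0.99, -0.001, 0.0]
contact_force: [0.4, -5.9, 4.5]
opening: 0.0402
grasp_force: 30.0
```

>>> play_rows(steps="0 0 -0.4 0 0 0 -1; 0 0 -0.8 0 0 0 -1; 0 0 -0.9 0 0 0 -1; 0 0 -0.9 0 0 0 -1; 0 0 -0.6 0 0 0 -1")

```text
clock: 3.07
eef_pos: [0.5407, 0.1828, 0.2528]
eef_rot: [-0.144, 0.99, 0.0, 0.002]
contact_force: [0.4, 0.7, -0.4]
opening: 0.0402
grasp_force: 30.0
```

Run:
```python
from h import *
plan([((.52,.16,.25),tool(np.radians(106.6),np.radians(50)),15)],-1)
```

```text
0.04 -0.03 0 0 -0.72 0 -1; 0.04 -0.03 0 0 -0.72 0 -1; 0.04 -0.03 0 0 -0.72 0 -1; 0.05 -0.03 0 0 -0.73 0 -1; 0.04 -0.03 -0.01 0 -0.72 0 -1
0.04 -0.02 -0.01 0 -0.73 0 -1; 0.04 -0.03 -0.01 0 -0.72 0 -1; 0.04 -0.02 -0.01 0 -0.73 0 -1; 0.04 -0.03 -0.02 0 -0.72 0 -1; 0.04 -0.02 -0.02 0 -0.73 0 -1
0.04 -0.03 -0.02 0 -0.72 0 -1; 0.04 -0.02 -0.02 0 -0.73 0 -1; 0.04 -0.03 -0.03 0 -0.72 0 -1; 0.04 -0.02 -0.03 0 -0.73 0 -1; 0.05 -0.03 -0.02 0 -0.72 0 -1
end [0.52   0.1599 0.2497] [-0.1309  0.8969  0.0609  0.418 ]
```

>>> play_rows(steps="0.04 -0.03 0 0 -0.72 0 -1; 0.04 -0.03 0 0 -0.72 0 -1; 0.04 -0.03 0 0 -0.72 0 -1; 0.05 -0.03 0 0 -0.73 0 -1; 0.04 -0.03 -0.01 0 -0.72 0 -1")

```text
clock: 3.48
eef_pos: [0.5335, 0.1744, 0.2483]
eef_rot: [-0.143, 0.979, 0.021, 0.144]
contact_force: [0.0, 0.6, -0.5]
opening: 0.0398
grasp_force: 30.0
```

>>> play_rows(steps="0.04 -0.02 -0.01 0 -0.73 0 -1; 0.04 -0.03 -0.01 0 -0.72 0 -1; 0.04 -0.02 -0.01 0 -0.73 0 -1; 0.04 -0.03 -0.02 0 -0.72 0 -1; 0.04 -0.02 -0.02 0 -0.73 0 -1")

```text
clock: 3.9
eef_pos: [0.5267, 0.1673, 0.2477]
eef_rot: [-0.138, 0.948, 0.041, 0.284]
contact_force: [-0.3, 1.2, -0.7]
opening: 0.0395
grasp_force: 30.0
```

>>> play_rows(steps="0.04 -0.03 -0.02 0 -0.72 0 -1; 0.04 -0.02 -0.02 0 -0.73 0 -1; 0.04 -0.03 -0.03 0 -0.72 0 -1; 0.04 -0.02 -0.03 0 -0.73 0 -1; 0.05 -0.03 -0.02 0 -0.72 0 -1")

```text
clock: 4.32
eef_pos: [0.5193, 0.1598, 0.2454]
eef_rot: [-0.131, 0.897, 0.061, 0.417]
contact_force: [-37.1, -15.8, 36.0]
opening: 0.0398
grasp_force: 30.0
```

Run:
```python
from h import *
from station import *
import cv2
s=telemetry.observe();print(np.round(s['eef_pos'],4),np.round(s['eef_rot'],4),np.round(s['joints'],3))
p=np.array(s['eef_pos']);pw=proj('scene',p);pt=proj('top',p);print(pw,pt)
z=np.array([0,0,1])
for k in(-.08,.03):print(k,proj('scene',p+k*z).round(1),proj('top',p+k*z).round(1))
f=lambda n,q:cv2.resize(capture(n)[int(q[1])-45:int(q[1])+55,int(q[0])-50:int(q[0])+50],(400,400),interpolation=cv2.INTER_CUBIC)
print('crop origin',int(pw[0])-50,int(pw[1])-45)
cv2.imwrite('pics/c2.png',np.hstack([f('scene',pw),f('top',pt)]))
```

```text
[0.5193 0.1598 0.2454] [-0.131   0.8974  0.0609  0.417 ] [ 0.116 -0.893  2.485  0.207  0.698 -1.843]
[206.08949701 139.55761662] [203.89602682 210.78038488]
-0.08 [207.4 162.4] [209.  213.1]
0.03 [205.6 130.5] [201.7 209.8]
crop origin 156 94
```

View pics/c2.png

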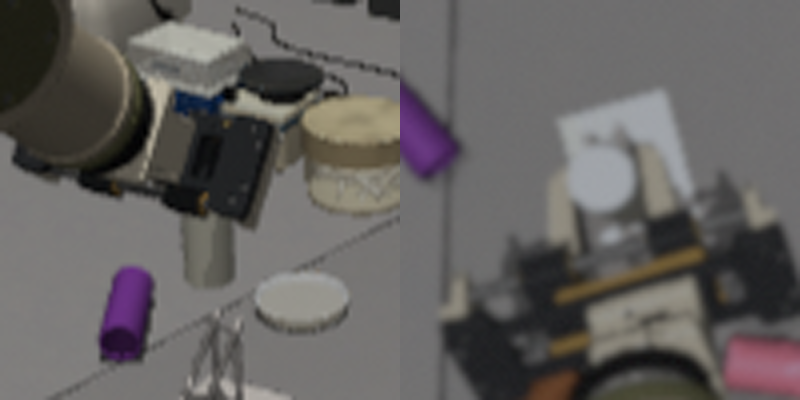

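The arm is nearly at its fold limit (j2 −0.893, j3 2.485), with about 55 N along the tool. The view shows the bottle hanging mouth down with its rim near scene (208,165), as predicted. I'll move outward first, then yaw so the tool comes at the peg from the left.

Run:
```python
from h import *
s0=[-0.131,0.8974,0.0609,0.417]
plan([((.58,.178,.25),tool(np.radians(106.6),np.radians(50)),5),((.5225,-.092,.25),tool(np.radians(10),np.radians(50)),30)],-1)
```

```text
-0.26 0 0.21 0 -0.03 0 -1; -0.26 0 0.21 0 -0.03 0 -1; -0.25 0 0.22 0 -0.03 -0.01 -1; -0.26 0 0.22 0.01 -0.04 0 -1; -0.25 0 0.21 0 -0.03 -0.01 -1
0.07 -0.2 -0.08 0.54 0 0.45 -1; 0.06 -0.21 -0.08 0.54 0 0.45 -1; 0.06 -0.21 -0.07 0.54 0 0.45 -1; 0.05 -0.22 -0.06 0.54 0 0.45 -1; 0.04 -0.22 -0.05 0.54 0 0.45 -1
0.03 -0.22 -0.04 0.54 0 0.45 -1; 0.02 -0.23 -0.03 0.54 0 0.45 -1; 0.02 -0.23 -0.02 0.54 0 0.45 -1; 0.01 -0.23 -0.01 0.54 0 0.45 -1; 0 -0.23 0 0.54 0 0.45 -1
-0.01 -0.23 0.01 0.54 0 0.45 -1; -0.02 -0.23 0.02 0.54 0 0.45 -1; -0.03 -0.23 0.03 0.54 0 0.45 -1; -0.03 -0.22 0.04 0.54 0 0.45 -1; -0.04 -0.22 0.05 0.54 0 0.45 -1
-0.05 -0.22 0.06 0.54 0 0.45 -1; -0.06 -0.21 0.07 0.54 0 0.45 -1; -0.06 -0.21 0.08 0.54 0 0.45 -1; -0.07 -0.2 0.09 0.54 0 0.45 -1; -0.08 -0.19 0.1 0.54 0 0.45 -1
-0.09 -0.19 0.1 0.54 0 0.45 -1; -0.09 -0.18 0.11 0.54 0 0.45 -1; -0.1 -0.17 0.12 0.53 0 0.45 -1; -0.1 -0.16 0.13 0.54 0.01 0.45 -1; -0.11 -0.15 0.13 0.53 0 0.46 -1
-0.12 -0.14 0.14 0.54 0.01 0.45 -1; -0.12 -0.13 0.15 0.53 0 0.46 -1; -0.12 -0.12 0.15 0.54 0.01 0.46 -1; -0.13 -0.1 0.16 0.53 0 0.45 -1; -0.13 -0.1 0.16 0.54 0.01 0.46 -1
end [ 0.5225 -0.0921  0.2498] [ 0.5828  0.6942 -0.2716  0.3237]
```

>>> play_rows(steps="-0.26 0 0.21 0 -0.03 0 -1; -0.26 0 0.21 0 -0.03 0 -1; -0.25 0 0.22 0 -0.03 -0.01 -1; -0.26 0 0.22 0.01 -0.04 0 -1; -0.25 0 0.21 0 -0.03 -0.01 -1")

```text
clock: 4.83
eef_pos: [0.5835, 0.179, 0.26]
eef_rot: [-0.131, 0.894, 0.061, 0.423]
contact_force: [-0.3, 0.7, -0.3]
opening: 0.0399
grasp_force: 30.0
```

>>> play_rows(steps="0.07 -0.2 -0.08 0.54 0 0.45 -1; 0.06 -0.21 -0.08 0.54 0 0.45 -1; 0.06 -0.21 -0.07 0.54 0 0.45 -1; 0.05 -0.22 -0.06 0.54 0 0.45 -1; 0.04 -0.22 -0.05 0.54 0 0.45 -1")

```text
clock: 5.25
eef_pos: [0.5729, 0.1331, 0.2603]
eef_rot: [-0.002, 0.904, 0.001, 0.428]
contact_force: [-1.0, -0.1, -0.3]
opening: 0.04
grasp_force: 30.0
```

>>> play_rows(steps="0.03 -0.22 -0.04 0.54 0 0.45 -1; 0.02 -0.23 -0.03 0.54 0 0.45 -1; 0.02 -0.23 -0.02 0.54 0 0.45 -1; 0.01 -0.23 -0.01 0.54 0 0.45 -1; 0 -0.23 0 0.54 0 0.45 -1")

```text
clock: 5.67
eef_pos: [0.5631, 0.0883, 0.2606]
eef_rot: [0.125, 0.895, -0.058, 0.424]
contact_force: [0.5, -0.3, -0.2]
opening: 0.0395
grasp_force: 30.0
```

Run:
```python
from h import *
from station import telemetry
s=telemetry.observe();print(np.round(s['eef_pos'],4),np.round(s['eef_rot'],4),np.round(s['joints'],3))
```

```text
[0.5631 0.0883 0.2606] [ 0.1251  0.895  -0.0575  0.4243] [ 0.352 -0.591  2.299 -0.697  0.783 -0.602]
```

>>> play_rows(steps="-0.01 -0.23 0.01 0.54 0 0.45 -1; -0.02 -0.23 0.02 0.54 0 0.45 -1; -0.03 -0.23 0.03 0.54 0 0.45 -1; -0.03 -0.22 0.04 0.54 0 0.45 -1; -0.04 -0.22 0.05 0.54 0 0.45 -1")

```text
clock: 6.08
eef_pos: [0.5536, 0.0435, 0.2605]
eef_rot: [0.25, 0.869, -0.115, 0.412]
contact_force: [0.2, -0.7, -1.8]
opening: 0.0398
grasp_force: 30.0
```

>>> play_rows(steps="-0.05 -0.22 0.06 0.54 0 0.45 -1; -0.06 -0.21 0.07 0.54 0 0.45 -1; -0.06 -0.21 0.08 0.54 0 0.45 -1; -0.07 -0.2 0.09 0.54 0 0.45 -1; -0.08 -0.19 0.1 0.54 0 0.45 -1")

```text
clock: 6.5
eef_pos: [0.5442, -0.0016, 0.2598]
eef_rot: [0.37, 0.825, -0.171, 0.391]
contact_force: [-0.5, -0.6, -0.9]
opening: 0.0398
grasp_force: 30.0
```

>>> play_rows(steps="-0.09 -0.19 0.1 0.54 0 0.45 -1; -0.09 -0.18 0.11 0.54 0 0.45 -1; -0.1 -0.17 0.12 0.53 0 0.45 -1; -0.1 -0.16 0.13 0.54 0.01 0.45 -1; -0.11 -0.15 0.13 0.53 0 0.46 -1")

```text
clock: 6.92
eef_pos: [0.5347, -0.0466, 0.2595]
eef_rot: [0.482, 0.766, -0.222, 0.363]
contact_force: [0.3, 0.1, -1.1]
opening: 0.0396
grasp_force: 30.0
```

>>> play_rows(steps="-0.12 -0.14 0.14 0.54 0.01 0.45 -1; -0.12 -0.13 0.15 0.53 0 0.46 -1; -0.12 -0.12 0.15 0.54 0.01 0.46 -1; -0.13 -0.1 0.16 0.53 0 0.45 -1; -0.13 -0.1 0.16 0.54 0.01 0.46 -1")

```text
clock: 7.33
eef_pos: [0.5258, -0.0916, 0.2588]
eef_rot: [0.586, 0.691, -0.268, 0.328]
contact_force: [1.4, 0.4, 0.3]
opening: 0.0397
grasp_force: 30.0
```

Run:
```python
from h import *
from station import *
import cv2
s=telemetry.observe();p=np.array(s['eef_pos']);print(p.round(4),np.round(s['eef_rot'],4),np.round(s['joints'],3))
R=Ro.from_quat(s['eef_rot']);ax=R.as_matrix();d=Ro.from_rotvec([0,0,0]);
z=np.array([0,0,1])
out=[]
for n in('scene','top'):
    for k in(-.08,0,.03):print(n,k,proj(n,p+k*z).round(1))
    print(n,'tip',proj(n,np.array([.5225,-.092,.115])).round(1))
    q=proj(n,p-.05*z).astype(int);i=capture(n);cv2.imwrite(f'pics/{n}3.png',i);print('crop',q-50)
    out.append(cv2.resize(i[q[1]-50:q[1]+50,q[0]-50:q[0]+50],(400,400),interpolation=cv2.INTER_CUBIC))
cv2.imwrite('pics/c3.png',np.hstack(out))
```

```text
[ 0.5258 -0.0916  0.2588] [ 0.5859  0.6912 -0.268   0.3275] [ 0.258 -0.039  1.863 -0.877  1.467  0.26 ]
scene -0.08 [271.2 187.7]
scene 0 [272.5 162.8]
scene 0.03 [273.  152.9]
scene tip [269.6 206.7]
crop [221 128]
top -0.08 [308.  209.8]
top 0 [311.9 207.2]
top 0.03 [313.5 206.1]
top tip [305.6 212.9]
crop [259 158]
```

View pics/c3.png

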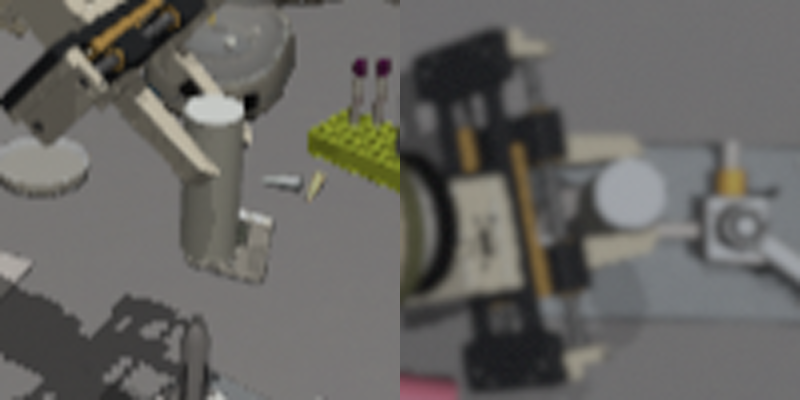

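Run:
```python
from h import *
from station import telemetry
s=telemetry.observe();p=np.array(s['eef_pos']);R=Ro.from_quat(s['eef_rot'])
R0=Ro.from_quat([-.144,.99,-.001,0]);yaw=np.radians(16.6)
a=np.r_[-np.cos(yaw)*np.cos(np.radians(40)),-np.sin(yaw)*np.cos(np.radians(40)),-np.sin(np.radians(40))]
now=(R*R0.inv()).apply(a);print('axis now',now.round(4),'tool z',R.apply([0,0,1]).round(3),'tool y',R.apply([0,1,0]).round(3))
c=tri([('top',315.9,205.9),('scene',274.4,154.6)]);print('closed end',c.round(4),c-p)
print(onz('top',315.9,205.9,.289).round(4),onz('scene',274.4,154.6,.289).round(4))
for n,u,v in(('top',315.9,205.9),('scene',274.4,154.6)):print(proj(n,c)-[u,v])
```

```text
axis now [ 1.330e-02  8.000e-04 -9.999e-01] tool z [ 0.138 -0.754 -0.642] tool y [0.985 0.17  0.013]
closed end [ 0.5261 -0.0969  0.2856] [ 0.0001177  -0.00478967  0.02709121]
[ 0.5263 -0.0969  0.289 ] [ 0.5205 -0.1003  0.289 ]
[-0.21825463  0.19399381]
[ 0.24602451 -0.03110222]
```

Run:
```python
from h import *
plan([((.5225,-.0875,.21),tool(np.radians(10),np.radians(50)),8)],-1)
```

```text
0.13 -0.01 0.08 0.01 0 -0.02 -1; 0.13 -0.01 0.09 0.01 0 -0.02 -1; 0.13 -0.01 0.08 0.01 0 -0.02 -1; 0.12 -0.01 0.09 0.01 0 -0.02 -1; 0.13 -0.01 0.08 0.01 0 -0.02 -1
0.12 -0.01 0.09 0.01 0.01 -0.02 -1; 0.13 -0.01 0.08 0 0 -0.01 -1; 0.12 -0.01 0.09 0.01 0.01 -0.02 -1
end [ 0.5223 -0.0876  0.21  ] [ 0.5826  0.6943 -0.2716  0.3235]
```

>>> play_rows(steps="0.13 -0.01 0.08 0.01 0 -0.02 -1; 0.13 -0.01 0.09 0.01 0 -0.02 -1; 0.13 -0.01 0.08 0.01 0 -0.02 -1; 0.12 -0.01 0.09 0.01 0 -0.02 -1; 0.13 -0.01 0.08 0.01 0 -0.02 -1")

```text
clock: 7.85
eef_pos: [0.522, -0.088, 0.2254]
eef_rot: [0.581, 0.695, -0.271, 0.324]
contact_force: [-0.5, 1.1, -0.6]
opening: 0.0396
grasp_force: 30.0
```

>>> play_rows(steps="0.12 -0.01 0.09 0.01 0.01 -0.02 -1; 0.13 -0.01 0.08 0 0 -0.01 -1; 0.12 -0.01 0.09 0.01 0.01 -0.02 -1; 0 0 0 0 0 0 -1; 0 0 0 0 0 0 -1")

```text
clock: 8.27
eef_pos: [0.5207, -0.0871, 0.2078]
eef_rot: [0.581, 0.696, -0.272, 0.323]
contact_force: [0.6, -0.8, 0.0]
opening: 0.0396
grasp_force: 30.0
```

Run:
```python
from h import *
from station import *
import cv2
s=telemetry.observe();p=np.array(s['eef_pos']);print(p.round(4),np.round(s['eef_rot'],4))
off=np.array([0,-.0048,0]);z=np.array([0,0,1]);out=[]
for n in('scene','top'):
    print(n,'rim',proj(n,p+off-.083*z).round(1),'closed',proj(n,p+off+.027*z).round(1),'tip',proj(n,np.array([.5225,-.092,.115])).round(1))
    q=proj(n,p-.05*z).astype(int);i=capture(n);print('crop',q-[40,35])
    out.append(cv2.resize(i[q[1]-35:q[1]+45,q[0]-40:q[0]+40],(400,400),interpolation=cv2.INTER_CUBIC))
cv2.imwrite('pics/c4.png',np.hstack(out))
```

```text
[ 0.5207 -0.0871  0.2078] [ 0.5808  0.696  -0.2723  0.3226]
scene rim [269.4 204.2] closed [271.  171.3] tip [269.6 206.7]
crop [228 159]
top rim [305.9 213.3] closed [310.8 210.2] tip [305.6 212.9]
crop [265 177]
```

View pics/c4.png

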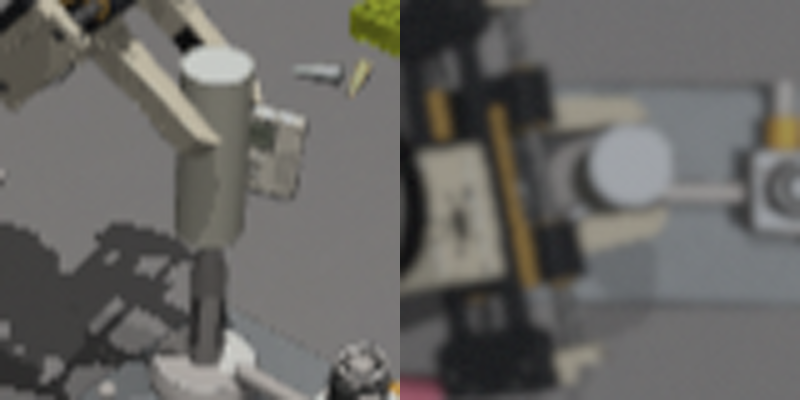

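Scene shows the rim near (270,206), over the peg at column 269.6. The top view puts the closed end at (310.6,209.6) against a predicted (310.8,210.2), so the bottle is aligned and I'll lower it.

Run:
```python
from h import *
Q=tool(np.radians(10),np.radians(50))
plan([((.522,-.0873,.165),Q,10),((.522,-.0873,.118),Q,10)],-1)
```

```text
0.08 0 0.07 0 0 0.01 -1; 0.08 0 0.07 0 0 0 -1; 0.08 0 0.07 0 0 0.01 -1; 0.08 0 0.07 0 0 0 -1; 0.08 0 0.07 0 0 0.01 -1
0.09 0 0.07 0 0 0 -1; 0.08 0.01 0.07 0 0 0.01 -1; 0.09 0 0.07 0 0 0 -1; 0.08 0.01 0.07 0 -0.01 0.01 -1; 0.09 0 0.08 0.01 0 0 -1
0.09 0 0.08 0 0 0 -1; 0.09 0 0.07 0 0 0 -1; 0.09 0 0.08 0 0 0 -1; 0.09 0 0.07 0 0 0 -1; 0.09 0 0.08 0 0 0 -1
0.09 0 0.07 0 0 0 -1; 0.09 0 0.08 0 0 0 -1; 0.09 0 0.07 0 0 0 -1; 0.09 0 0.08 0 0 0 -1; 0.09 0 0.07 0 0 0 -1
end [ 0.5219 -0.0872  0.118 ] [ 0.5825  0.6944 -0.2717  0.3236]
```

>>> play_rows(steps="0.08 0 0.07 0 0 0.01 -1; 0.08 0 0.07 0 0 0 -1; 0.08 0 0.07 0 0 0.01 -1; 0.08 0 0.07 0 0 0 -1; 0.08 0 0.07 0 0 0.01 -1")

```text
clock: 8.78
eef_pos: [0.5208, -0.0875, 0.1864]
eef_rot: [0.582, 0.695, -0.272, 0.323]
contact_force: [-0.6, -0.4, -0.5]
opening: 0.0398
grasp_force: 30.0
```

>>> play_rows(steps="0.09 0 0.07 0 0 0 -1; 0.08 0.01 0.07 0 0 0.01 -1; 0.09 0 0.07 0 0 0 -1; 0.08 0.01 0.07 0 0 0.01 -1; 0.09 0 0.08 0.01 0 0 -1")

```text
clock: 9.2
eef_pos: [0.5218, -0.0873, 0.1642]
eef_rot: [0.583, 0.695, -0.272, 0.323]
contact_force: [0.2, -0.6, -0.3]
opening: 0.0398
grasp_force: 30.0
```

No contact so far; continuing down.

>>> play_rows(steps="0.09 0 0.08 0 0 0 -1; 0.09 0 0.07 0 0 0 -1; 0.09 0 0.08 0 0 0 -1; 0.09 0 0.07 0 0 0 -1; 0.09 0 0.08 0 0 0 -1")

```text
clock: 9.62
eef_pos: [0.5217, -0.0873, 0.1406]
eef_rot: [0.583, 0.695, -0.272, 0.323]
contact_force: [-0.1, -0.3, 0.3]
opening: 0.0397
grasp_force: 30.0
```

>>> play_rows(steps="0.09 0 0.07 0 0 0 -1; 0.09 0 0.08 0 0 0 -1; 0.09 0 0.07 0 0 0 -1; 0.09 0 0.08 0 0 0 -1; 0.09 0 0.07 0 0 0 -1")

```text
clock: 10.03
eef_pos: [0.5217, -0.0871, 0.1172]
eef_rot: [0.583, 0.695, -0.272, 0.323]
contact_force: [-0.5, -1.0, 0.0]
opening: 0.0398
grasp_force: 30.0
```

>>> play_rows(steps="0.02 0 0.016 0 0 0 -1; 0.02 0 0.016 0 0 0 -1; 0.02 0 0.016 0 0 0 -1; 0.02 0 0.016 0 0 0 -1; 0 0 0 0 0 0 -1")

```text
clock: 10.45
eef_pos: [0.5217, -0.087, 0.1136]
eef_rot: [0.583, 0.695, -0.272, 0.323]
contact_force: [-0.5, 0.6, -0.1]
opening: 0.0398
grasp_force: 30.0
```

>>> play_rows(steps="0.02 0 0.016 0 0 0 -1; 0.02 0 0.016 0 0 0 -1; 0 0 0 0 0 0 -1; 0 0 0 0 0 0 -1; 0 0 0 0 0 0 -1")

```text
clock: 10.87
eef_pos: [0.5221, -0.0871, 0.1129]
eef_rot: [0.583, 0.694, -0.272, 0.324]
contact_force: [-3.0, 2.4, 6.3]
opening: 0.04
grasp_force: 30.0
```

>>> play_rows(steps="0.02 0 0.016 0 0 0 -1; 0.02 0 0.016 0 0 0 -1; 0 0 0 0 0 0 -1; 0 0 0 0 0 0 -1; 0 0 0 0 0 0 -1")

```text
clock: 11.28
eef_pos: [0.5225, -0.0874, 0.1128]
eef_rot: [0.583, 0.693, -0.272, 0.325]
contact_force: [-7.1, 2.3, 18.6]
opening: 0.0399
grasp_force: 30.0
```

>>> play_rows(steps="-0.02 0 -0.016 0 0 0 -1; -0.02 0 -0.016 0 0 0 -1; -0.02 0 -0.016 0 0 0 -1; 0 0 0 0 0 0 0; 0 0 0 0 0 0 0.5")

```text
clock: 11.7
eef_pos: [0.5217, -0.0869, 0.1125]
eef_rot: [0.583, 0.695, -0.271, 0.323]
contact_force: [-0.8, 0.3, -1.3]
opening: 0.049
grasp_force: 0.0
```

>>> play_rows(steps="0 0 0 0 0 0 1; 0 0 0 0 0 0 1; 0 0 0 0 0 0 1; 0 0 0 0 0 0 1; 0 0 0 0 0 0 1")

```text
clock: 12.12
eef_pos: [0.5216, -0.087, 0.1125]
eef_rot: [0.583, 0.695, -0.272, 0.323]
contact_force: [-0.0, 0.8, 0.4]
opening: 0.082
grasp_force: 0.0
```

>>> play_rows(steps="0 0 0 0 0 0 1; 0 0 0 0 0 0 1; 0 0 0 0 0 0 1; 0 0 0 0 0 0 1; 0 0 0 0 0 0 1")

```text
clock: 12.53
eef_pos: [0.5216, -0.087, 0.1126]
eef_rot: [0.583, 0.695, -0.272, 0.323]
contact_force: [-0.1, 0.1, 0.0]
opening: 0.0929
grasp_force: 0.0
```

Run:
```python
from h import *
from station import *
import cv2
s=telemetry.observe();p=np.array(s['eef_pos']);print(p.round(4),np.round(s['eef_rot'],4),np.round(s['joints'],3))
out=[];z=np.array([0,0,1]);c=np.array([.5225,-.092,.03])
for n in('scene','top'):
    print(n,'rim',proj(n,c).round(1),'closed',proj(n,c+.11*z).round(1))
    q=proj(n,c+[0,-.05,.05]).astype(int);i=capture(n);print('crop',q-[50,50])
    out.append(cv2.resize(i[q[1]-50:q[1]+50,q[0]-50:q[0]+50],(400,400),interpolation=cv2.INTER_CUBIC))
cv2.imwrite('pics/c5.png',np.hstack(out))
```

```text
[ 0.5216 -0.087   0.1126] [ 0.5826  0.6946 -0.2716  0.3231] [ 0.268  0.173  1.94  -0.913  1.297  0.481]
scene rim [268.5 229.4] closed [270.  199.6]
crop [232 173]
top rim [302.5 214.8] closed [306.6 212.2]
crop [272 163]
```

View pics/c5.png

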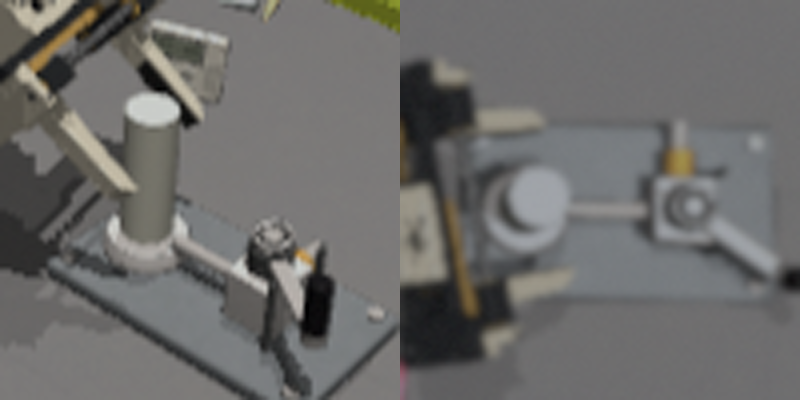

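The bottle stands upright on the seat with its rim ring around scene (268,232), and the fingers are clear. I'll back off and go above the handle.

Run:
```python
from h import *
plan([((.5043,.011,.196),None,5),((.47,-.03,.27),tool(np.radians(-10),np.radians(25)),10),((.471,-.27,.22),tool(np.radians(-37),0),10)],1)
```

```text
0 0 -0.65 0 0 0 1; 0 0 -0.65 0 0 0 1; 0 0 -0.65 0 0 0 1; 0 0 -0.65 0 0 0 1; 0.01 0 -0.65 0 0 0 1
-0.2 -0.1 -0.05 0.27 0.54 0.35 1; -0.2 -0.1 -0.06 0.27 0.54 0.35 1; -0.2 -0.09 -0.07 0.27 0.54 0.35 1; -0.2 -0.09 -0.07 0.27 0.54 0.35 1; -0.2 -0.09 -0.08 0.26 0.54 0.35 1
-0.19 -0.08 -0.08 0.27 0.54 0.35 1; -0.19 -0.08 -0.09 0.26 0.54 0.35 1; -0.19 -0.08 -0.1 0.27 0.54 0.35 1; -0.19 -0.07 -0.11 0.26 0.53 0.35 1; -0.19 -0.07 -0.11 0.27 0.54 0.35 1
-0.48 0.11 0.36 0.13 0.53 0.58 1; -0.49 0.13 0.34 0.13 0.54 0.58 1; -0.5 0.16 0.32 0.13 0.53 0.58 1; -0.5 0.19 0.3 0.13 0.54 0.58 1; -0.51 0.21 0.27 0.13 0.54 0.58 1
-0.51 0.24 0.25 0.13 0.53 0.58 1; -0.51 0.26 0.22 0.13 0.54 0.58 1; -0.5 0.29 0.2 0.12 0.53 0.58 1; -0.49 0.32 0.17 0.13 0.54 0.57 1; -0.49 0.33 0.15 0.12 0.53 0.58 1
end [ 0.4709 -0.2699  0.2199] [8.949e-01 4.462e-01 1.000e-04 2.000e-04]
```

>>> play_rows(steps="0 0 -0.65 0 0 0 1; 0 0 -0.65 0 0 0 1; 0 0 -0.65 0 0 0 1; 0 0 -0.65 0 0 0 1; 0.01 0 -0.65 0 0 0 1")

```text
clock: 13.05
eef_pos: [0.504, 0.0121, 0.1968]
eef_rot: [0.583, 0.695, -0.272, 0.323]
contact_force: [-0.1, 0.6, 0.1]
opening: 0.0932
grasp_force: 0.0
```

>>> play_rows(steps="-0.2 -0.1 -0.05 0.27 0.54 0.35 1; -0.2 -0.1 -0.06 0.27 0.54 0.35 1; -0.2 -0.09 -0.07 0.27 0.54 0.35 1; -0.2 -0.09 -0.07 0.27 0.54 0.35 1; -0.2 -0.09 -0.08 0.26 0.54 0.35 1")

```text
clock: 13.47
eef_pos: [0.4872, -0.0095, 0.2339]
eef_rot: [0.672, 0.667, -0.22, 0.232]
contact_force: [-1.1, -1.0, -0.6]
opening: 0.0933
grasp_force: 0.0
```

>>> play_rows(steps="-0.19 -0.08 -0.08 0.27 0.54 0.35 1; -0.19 -0.08 -0.09 0.26 0.54 0.35 1; -0.19 -0.08 -0.1 0.27 0.54 0.35 1; -0.19 -0.07 -0.11 0.26 0.53 0.35 1; -0.19 -0.07 -0.11 0.27 0.54 0.35 1")

```text
clock: 13.88
eef_pos: [0.4699, -0.0302, 0.2707]
eef_rot: [0.749, 0.627, -0.165, 0.138]
contact_force: [0.6, -0.2, -0.6]
opening: 0.0932
grasp_force: 0.0
```

>>> play_rows(steps="-0.48 0.11 0.36 0.13 0.53 0.58 1; -0.49 0.13 0.34 0.13 0.54 0.58 1; -0.5 0.16 0.32 0.13 0.53 0.58 1; -0.5 0.19 0.3 0.13 0.54 0.58 1; -0.51 0.21 0.27 0.13 0.54 0.58 1")

```text
clock: 14.3
eef_pos: [0.4706, -0.1511, 0.245]
eef_rot: [0.833, 0.543, -0.083, 0.07]
contact_force: [0.0, 0.6, -0.3]
opening: 0.0929
grasp_force: 0.0
```

>>> play_rows(steps="-0.51 0.24 0.25 0.13 0.53 0.58 1; -0.51 0.26 0.22 0.13 0.54 0.58 1; -0.5 0.29 0.2 0.12 0.53 0.58 1; -0.49 0.32 0.17 0.13 0.54 0.57 1; -0.49 0.33 0.15 0.12 0.53 0.58 1")

```text
clock: 14.72
eef_pos: [0.4707, -0.2712, 0.22]
eef_rot: [0.895, 0.445, 0.001, -0.0]
contact_force: [0.2, 0.8, -0.5]
opening: 0.093
grasp_force: 0.0
```

Run:
```python
from h import *
from station import *
import cv2
s=telemetry.observe();print(np.round(s['eef_pos'],4),np.round(s['eef_rot'],4),np.round(s['joints'],3))
m=camera_model('wrist');i=capture('wrist');cv2.imwrite('pics/w2.png',i);np.save('w2.npy',m,allow_pickle=True)
print('handle top',proj('wrist',np.array([.471,-.27,.122]),m).round(1),'pivot',proj('wrist',np.array([.522,-.202,.075]),m).round(1))
```

```text
[ 0.4707 -0.2712  0.22  ] [ 8.955e-01  4.451e-01  1.000e-03 -1.000e-04] [-0.618 -0.015  1.672  0.002  1.484  0.03 ]
handle top [254.1 198.7] pivot [253.7  88. ]
```

View pics/w2.png

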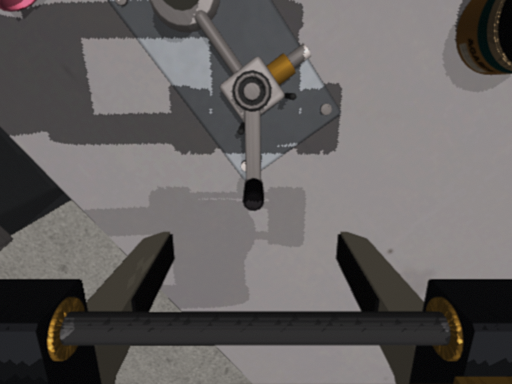

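The handle top shows at (254,199), against a predicted (254.1,198.7). I'll descend and grip it.

>>> play_rows(steps="0 0 0.5 0 0 0 1; 0 0 0.7 0 0 0 1; 0 0 0.7 0 0 0 1; 0 0 0.6 0 0 0 1; 0 0 0.32 0 0 0 1")

```text
clock: 15.18
eef_pos: [0.4691, -0.2687, 0.1036]
eef_rot: [0.895, 0.446, -0.001, -0.002]
contact_force: [0.1, 1.0, 0.2]
opening: 0.0932
grasp_force: 0.0
```

>>> play_rows(steps="0 0 0 0 0 0 1; 0 0 0 0 0 0 -1; 0 0 0 0 0 0 -1; 0 0 0 0 0 0 -1; 0 0 0 0 0 0 -1")

```text
clock: 15.6
eef_pos: [0.472, -0.2706, 0.1091]
eef_rot: [0.895, 0.446, 0.001, 0.002]
contact_force: [0.3, -0.7, 0.4]
opening: 0.0708
grasp_force: 0.0
```

>>> play_rows(steps="0 0 0 0 0 0 -1; 0 0 0 0 0 0 -1; 0 0 0 0 0 0 -1; 0 0 0 0 0 0 -1; 0 0 0 0 0 0 -1")

```text
clock: 16.02
eef_pos: [0.4709, -0.2699, 0.1072]
eef_rot: [0.895, 0.446, 0.0, 0.0]
contact_force: [0.4, 0.5, 0.6]
opening: 0.0378
grasp_force: 0.0
```

>>> play_rows(steps="0 0 0 0 0 0 -1; 0 0 0 0 0 0 -1; 0 0 0 0 0 0 -1; 0 0 0 0 0 0 -1; 0 0 0 0 0 0 -1")

```text
clock: 16.43
eef_pos: [0.4706, -0.2698, 0.107]
eef_rot: [0.895, 0.446, -0.0, -0.0]
contact_force: [-2.1, 0.8, 1.3]
opening: 0.0174
grasp_force: 30.0
```

Run:
```python
from h import *
from station import telemetry
s=telemetry.observe();p=np.array(s['eef_pos']);v=np.array([.522,-.202]);d=p[:2]-v;a0=np.arctan2(d[1],d[0]);r=np.hypot(*d)
y0=np.radians(-37);print(p.round(4),np.round(s['eef_rot'],4),np.degrees(a0),r,s['opening'])
T=[]
N=25
for k in range(1,N+1):
    f=1.15*k/N;T.append(((*(v+.086*np.array([np.cos(a0+f),np.sin(a0+f)])),p[2]),tool(y0+f),1))
plan(T,-1)
```

```text
[ 0.4706 -0.2698  0.107 ] [ 8.949e-01  4.462e-01 -2.000e-04 -1.000e-04] -127.16588260037912 0.08503530854034025 0.017414863474414673
-0.02 0.1 0 0 0 -0.58 -1; 0 0.1 0 0 0 -0.57 -1; 0 0.1 0 0 0 -0.58 -1; 0 0.1 0 0 0 -0.57 -1; 0.01 0.09 0 0 0 -0.58 -1
0 0.1 0 0 0 -0.57 -1; 0 0.1 0 0 0 -0.58 -1; 0 0.1 0 0 0 -0.57 -1; 0 0.1 0 0 0 -0.58 -1; 0.01 0.1 0 0 0 -0.57 -1
0 0.1 0 0 0 -0.58 -1; 0 0.1 0 -0.01 0 -0.57 -1; 0 0.1 0 0 0 -0.58 -1; 0 0.09 0 0 0 -0.57 -1; 0.01 0.1 0 0 0 -0.58 -1
0 0.1 0 0 0 -0.57 -1; 0 0.1 0 0 0 -0.58 -1; 0 0.1 0 0 0 -0.57 -1; 0 0.1 0 0 0 -0.58 -1; 0.01 0.1 0 0 0 -0.57 -1
0 0.1 0 0 0 -0.58 -1; 0 0.09 0 0 0 -0.57 -1; 0 0.1 0 0 0 -0.58 -1; 0 0.1 0 0 0 -0.57 -1; 0.01 0.1 0 0 0 -0.58 -1
end [ 0.5632 -0.2773  0.107 ] [5.082e-01 8.612e-01 1.000e-04 2.000e-04]
```

>>> play_rows(steps="0 0.1 0 0 0 -0.58 -1; 0 0.1 0 0 0 -0.57 -1; 0 0.1 0 0 0 -0.58 -1; 0 0.1 0 0 0 -0.57 -1; 0 0.1 0 0 0 -0.58 -1")

```text
clock: 16.85
eef_pos: [0.4878, -0.2795, 0.107]
eef_rot: [0.837, 0.547, 0.0, -0.001]
contact_force: [-1.8, 6.1, 4.1]
opening: 0.0176
grasp_force: 30.0
```

>>> play_rows(steps="0 0.1 0 0 0 -0.57 -1; 0 0.1 0 0 0 -0.58 -1; 0 0.1 0 0 0 -0.57 -1; 0 0.1 0 0 0 -0.58 -1; 0 0.1 0 0 0 -0.57 -1")

```text
clock: 17.27
eef_pos: [0.5066, -0.2849, 0.1069]
eef_rot: [0.769, 0.64, 0.001, -0.002]
contact_force: [-4.1, 10.8, 5.8]
opening: 0.017
grasp_force: 30.0
```

>>> play_rows(steps="0 0.1 0 0 0 -0.58 -1; 0 0.1 0 0 0 -0.57 -1; 0 0.1 0 0 0 -0.58 -1; 0 0.09 0 0 0 -0.57 -1; 0 0.1 0 0 0 -0.58 -1")

```text
clock: 17.68
eef_pos: [0.5256, -0.2857, 0.1068]
eef_rot: [0.69, 0.724, 0.001, -0.003]
contact_force: [-7.5, 14.8, 8.9]
opening: 0.0175
grasp_force: 30.0
```

Run:
```python
from h import *
from station import telemetry
s=telemetry.observe();p=np.array(s['eef_pos']);v=np.array([.522,-.202]);d=p[:2]-v;a0=np.arctan2(d[1],d[0])
print(p.round(4),np.degrees(a0)+127.17,np.hypot(*d),np.round(s['contact_force'],1))
y=Ro.from_quat(s['eef_rot']).apply([0,1,0]);y0=np.arctan2(y[1],y[0]);print(np.degrees(y0)+37)
```

```text
[ 0.5256 -0.2857  0.1068] 39.6184830942926 0.08381827609824756 [-7.5 14.8  8.9]
39.73867763878702
```

>>> play_rows(steps="0.02 0.1 0 0 0 -0.58 -1; 0.02 0.1 0 0 0 -0.58 -1; 0.02 0.1 0 0 0 -0.58 -1; 0.01 0.1 0 0 0 -0.58 -1; 0.01 0.1 0 0 0 -0.58 -1")

```text
clock: 18.1
eef_pos: [0.5446, -0.2819, 0.1069]
eef_rot: [0.602, 0.799, -0.0, -0.001]
contact_force: [-7.7, 3.4, 7.0]
opening: 0.0172
grasp_force: 30.0
```

>>> play_rows(steps="0.01 0.1 0 0 0 -0.58 -1; 0 0.1 0 0 0 -0.58 -1; 0 0.1 0 0 0 -0.58 -1; 0 0.08 0 0 0 -0.5 -1; 0 0.05 0 0 0 -0.2 -1")

```text
clock: 18.52
eef_pos: [0.56, -0.2754, 0.1069]
eef_rot: [0.521, 0.853, -0.0, -0.002]
contact_force: [-11.8, 4.5, 8.1]
opening: 0.0172
grasp_force: 30.0
```

Run:
```python
from h import *
from station import telemetry
s=telemetry.observe();p=np.array(s['eef_pos']);v=np.array([.522,-.202]);d=p[:2]-v;a0=np.arctan2(d[1],d[0])
print(p.round(4),np.degrees(a0)+127.17,np.hypot(*d),np.round(s['contact_force'],1))
R=Ro.from_quat(s['eef_rot']);print('force in tool',R.inv().apply(s['contact_force']).round(1))
```

```text
[ 0.56   -0.2754  0.1069] 64.54176899500027 0.0826996232623148 [-11.8   4.5   8.1]
force in tool [ 9.4 -8.5 -8. ]
```

>>> play_rows(steps="0.02 0.05 0 0 0 0 -1; 0.01 0.03 0 0 0 0 -1; 0 0.02 0 0 0 0 -1; 0 0 0 0 0 0 -1; 0 0 0 0 0 0 -1")

```text
clock: 18.93
eef_pos: [0.5606, -0.2751, 0.1068]
eef_rot: [0.523, 0.852, -0.003, -0.003]
contact_force: [-21.4, -5.7, 10.1]
opening: 0.0173
grasp_force: 30.0
```

>>> play_rows(steps="0 0.03 0 0 0 0 -1; 0 0.03 0 0 0 0 -1; 0 0 0 0 0 0 -1; 0 0 0 0 0 0 -1; 0 0 0 0 0 0 -1")

```text
clock: 19.35
eef_pos: [0.5611, -0.275, 0.1067]
eef_rot: [0.523, 0.852, -0.004, -0.004]
contact_force: [-29.6, -7.6, 14.5]
opening: 0.0171
grasp_force: 30.0
```

Run:
```python
from h import *
from station import *
import cv2
s=telemetry.observe();p=np.array(s['eef_pos']);v=np.array([.522,-.202]);d=p[:2]-v;a0=np.arctan2(d[1],d[0])
print(p.round(4),np.degrees(a0)+127.17,np.hypot(*d),np.round(s['contact_force'],1))
R=Ro.from_quat(s['eef_rot']);print('force in tool',R.inv().apply(s['contact_force']).round(1))
i=capture('scene')[160:280,210:370];j=capture('top')[155:275,255:415]
cv2.imwrite('pics/c6.png',cv2.resize(np.hstack([i,j]),(800,300),interpolation=cv2.INTER_CUBIC))
```

```text
[ 0.5611 -0.275   0.1067] 65.32778581119578 0.08279248030027492 [-29.6  -7.6  14.5]
force in tool [  6.7 -30.  -14.2]
```

View pics/c6.png

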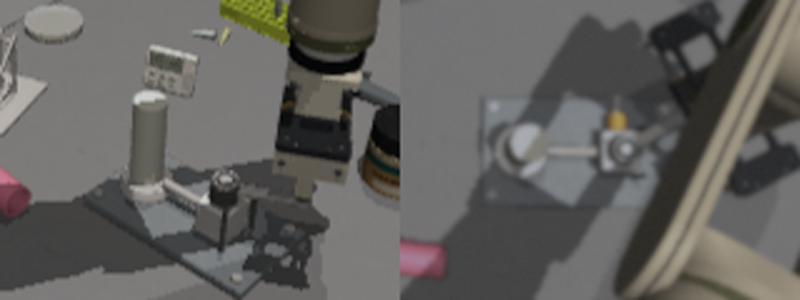

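The bottle stands on the seat (crop 148,150), the arm is at its stop (about 65.3°, 30 N pushing force, handle gripped), and the bystanders haven't moved. Handing in.

```bash
python3 -c "
from station import ticket
print(ticket.job_done())"
```

```text
the job is handed in; nothing more can be done
None
```

I handed the job in at about 19.5 s: the bottle stands mouth down on the peg seat, and the gripper is holding the valve arm at its end stop (about 65° of swing, 30 N push); the hand-in returned no verdict.

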